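Rewind the filament dry box and shut its outlet

ROBOT

A 6-joint arm with a two-finger parallel gripper is mounted at the origin on the work surface. World frame = base frame: x ahead of the robot, y to its left, z up, the work surface at z = 0. Lengths are in m, angles in rad, forces in N, time in s.
With the tool pointing down it reaches from about 0.375 to 0.9 m from the base axis. Payload 3.1 kg.
Tool frame: the origin (TCP) lies midway between the tips of the shut fingers; the grasp point (between the pads) lies 19 mm behind it; z points along the fingers, y is the direction in which the jaws open and shut (so a half turn about z gives the same grasp; the last joint's range is limited). The gripper opens to 85 mm and grips with 20 to 120 N. Pads are 22 mm wide; open, the fingers measure 114 mm over their backs; the gripper's body (76 mm by 85 mm) begins 54 mm behind the grasp point. The pads swing forward as they close: fully open they stand 13 mm farther back than shut.
Start: joints at [0.951, 0.527, 1.433, -0, 1.181, -0.178], TCP at [0.267, 0.565, 0.231] pointing down, gripper open.
Joint ranges: [-3.08, 3.08], [-0.75, 2.2], [0.22, 2.44], [-1.43, 4.57], [0, 2.65], [-2.85, 2.85]. Speed limits (rad/s): [2.79, 2.79, 3.14, 3.14, 3.14, 3.14].

INTERFACE

Orientations are given as a unit quaternion [x, y, z, w].
In Python, from station import manip gives the robot as it stands.
- The arm moves only by the tool servo_tool, never from a script. Its argument "increments" is a list of rows, each an object with "hand": the closure, from 0 (fully open) to 1 (shut); "travel": the shift along the tool's x, y, z in mm, a list of three; "yaw": the turn about the tool's z in degrees. A call has 1 to 20 rows; each row shifts and turns the commanded pose from where the row before left it, along the tool's axes as they then stand; what a row does not reach is not made up. A row lasts 1/10 s, in which the tool goes at most 50 mm and 8.59 degrees, less where a joint would pass 70% of its speed; a pose out of reach is approached as far as the arm can. A call with a gripper value outside its range is refused whole. The fingers move at their own pace and stop on an object; "newtons" is the grip in N (left out, the last holds). Time passes only in rows, so rows that do not move let the fingers close. It gives the time, the measured TCP pose, the force and the opening at its end, in the units of the state.
- manip.sense(): the state, without advancing time (a new reading comes with each control period).
- manip.snapshot(name): name is "side" or "top"; returns a dict with "pixels" (384x512x3 uint8, blue, green, red), "fx", "fy", "cx", "cy" (pixels), "D" ([k1, k2, p1, p2, k3] as OpenCV has them; the pictures are not rectified), "R" (3x3) and "t" (3): a world point X has camera coordinates R X + t. Camera axes: x right, y down, z forward; pixel columns grow to the right and rows downward; lengths in m; the calibration is good to about 2 mm. A picture is of the moment at which its call begins. There is no depth.
- manip.sign_off(): hands the job in, once; it reports no verdict.
The state is a dict: "t": time; "q": joint angles; "qd": joint speeds; "tau": joint torques, N m; "tcp_pos": TCP position; "tool_rot": TCP orientation; "force": force on the tool from outside, world axes, zero at the start; "ft_torque": the same for the moment, N m; "finger_gap": opening from 0.0 (shut) to 1.0 (fully open).
Only numpy, scipy, OpenCV 4.12 (cv2) and the standard library are available. Lean on these libraries where they do the work, as an engineer would, in place of code of your own. Each camera call takes 0.05 s, during which the arm holds its last target.

TASK

The print is done: wind the filament back into the dry box by cranking the handle on its lid clockwise (seen from above) until the drag suddenly drops away, which means the tail has slipped out of the outlet, and stop within half a turn of that, or the loose end tangles. Only then slide the outlet shutter fully home to keep the spool dry. Leave the other things on the bench where they are.

Things in the scene. Friction and masses are not known exactly. Their poses are not given: they have to be found in the camera images.
- drybox: Fixed filament dry box: white, 232 mm square, clear lid 100 mm above the table, a spool flat inside. Origin: centre of its underside, on the table; z up; yaw varies up to 0.3. Outlet and shutter on its +y side, two clips on -x. Lid: low bearing at the centre, flat dial 5 mm high at (+x,-y). At +y a tube (top at 56 mm) runs to a feeder motor (top at 81 mm) at (+0.17,+0.18) m.
- hub (a point): A point on the vertical axis of the crank, at the lid's centre, at the height of the crank arm (114 mm above the table). The steel hub is 30 mm across and its top is 122 mm above the table (2 mm cap on it).
- knob (a point): Middle of the crank's upright black knob: a round barrel 22 mm across and 40 mm high (from 118 to 158 mm above the table), which turns freely on its pin. It moves on a horizontal circle of 52 mm radius round hub. The flat steel crank arm below it has its top 117 mm above the table.
- crank (a joint): Crank angle in rad, growing clockwise seen from above; its zero means nothing. How far to wind differs each time, about 1 to 2.5 turns. While the filament drags, turning takes about 0.6 N m (9 to 14 N at the knob while it moves; standing still the force fades); once the tail is free about 0.04 N m (under 1 N), and the crank stays where it is left.
- shutter (a joint): Position of the outlet shutter in m: 0 is fully open, 0.040 is fully home against its end stop. It slides along the box's +x direction with about 2.5 N of friction and stays where it is left. It starts between 0 and 0.010.
- tab (a point): Middle of the shutter's upright black finger tab on the box's +y side: 8 mm thick along the slide, 26 mm wide, from 92 to 128 mm above the table (28 mm higher than the lid). This point is 110 mm above the table, 8 mm beyond the wall. Pushing it along the box's +x direction shuts the outlet.
- scraper: Loose spatula scraper, 200 mm long, lying beside the box's -y side. Leave alone.
- driver: Loose screwdriver, 170 mm long, lying behind the box (its +x side). Leave alone.
- gear: Small loose printed gear, 35 mm across and 9 mm high, lying on the lid near its (-x,-y) corner, 110 mm or more from the crank's axis. Leave alone.
- calipers: Loose calipers, 190 mm long, flat on the table to the left (+y). Leave alone.
- tree: Loose printed spiral cone, 60 mm across, 124 mm high, standing at the far right. Leave standing.
- pot: Loose screw-top pot, 60 mm across, 75 mm high, standing to the left. Leave standing.
- spare_spool: Loose spare filament spool lying flat to the right, 196 mm across, 60 mm high. Leave alone.

How it is judged:
By the outcome, as a careful person would: the job done as asked, in the order asked, and still so for the second after the job is handed in, with the robot touching nothing.
It also fails if it takes over 72 s, if anything falls off the work surface, if the arm or the gripper's body presses on something with over 40 N, if the wrist force passes 120 N, or if a joint passes its speed limit or range.

## Working session

There is one attempt and no reset: what is moved stays moved. The work goes in short steps, Python scripts to look and compute and a tool call to move; the robot and the scene stay as the last step left them, time stands still between calls to the robot, and variables do not carry over. Pictures are saved under pics/ and viewed, and the job is handed in when it is done.

Besides the shell and the picture viewer there is one more tool, called after ">>>" as a command line: name --argument value ..., lists and objects as JSON in quotes. servo_tool: Moves the arm, as the interface text tells. Its arguments: {"type":"object","properties":{"increments":{"type":"array","items":{"type":"object","properties":{"hand":{"type":"number"},"travel":{"type":"array","items":{"type":"number"}},"yaw":{"type":"number"}}}},"newtons":{"type":"number"}},"required":["increments"]}

```bash
mkdir -p pics; ls; python3 - <<'E'
from station import manip
import cv2,json,numpy as np
s=manip.sense(); print({k:np.round(v,3).tolist() for k,v in s.items()})
for n in("side","top"):
    d=manip.snapshot(n); cv2.imwrite(f"pics/{n}0.png",d["pixels"])
    np.savez(f"{n}0.npz",**{k:np.array(v) for k,v in d.items()})
    print(n,{k:np.round(v,3).tolist() for k,v in d.items() if k!="pixels"})
E
```

```text
pics
{'t': 0.0, 'q': [0.951, 0.528, 1.434, 0.0, 1.181, -0.178], 'qd': [0.002, 0.001, -0.0, 0.001, 0.0, 0.001], 'tau': [0.001, -44.235, -17.803, -0.0, 0.008, -0.0], 'tcp_pos': [0.267, 0.564, 0.23], 'tool_rot': [0.219, 0.976, -0.001, -0.0], 'force': [-0.483, 0.263, -0.613], 'ft_torque': [0.025, -0.029, 0.037], 'finger_gap': 1.001}
side {'fx': 381.217, 'fy': 381.217, 'cx': 254.076, 'cy': 194.907, 'D': [-0.102, 0.0, 0.0, 0.0, 0.0], 'R': [[0.987, -0.161, 0.013], [-0.072, -0.508, -0.859], [0.145, 0.846, -0.513]], 't': [-0.521, 0.105, 1.173]}
top {'fx': 390.658, 'fy': 390.658, 'cx': 252.393, 'cy': 189.979, 'D': [0.042, 0.0, 0.0, 0.0, 0.0], 'R': [[-0.029, -1.0, -0.001], [-0.988, 0.029, -0.15], [0.15, -0.003, -0.989]], 't': [-0.021, 0.54, 1.357]}
```

View pics/top0.png

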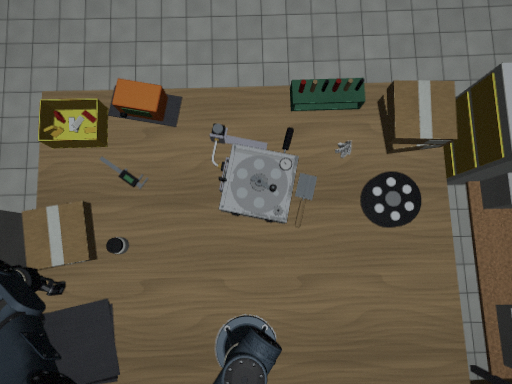

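View pics/side0.png

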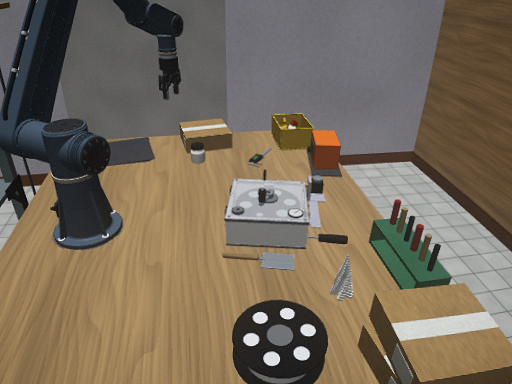

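```bash
python3 - <<'E'
import cv2
a=cv2.imread("pics/top0.png")[120:300,140:340]; cv2.imwrite("pics/top0c.png",cv2.resize(a,None,fx=3.3,fy=3.3,interpolation=2))
a=cv2.imread("pics/side0.png")[120:300,130:340]; cv2.imwrite("pics/side0c.png",cv2.resize(a,None,fx=3.3,fy=3.3,interpolation=2))
E
```

```text
(no output)
```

View pics/top0c.png

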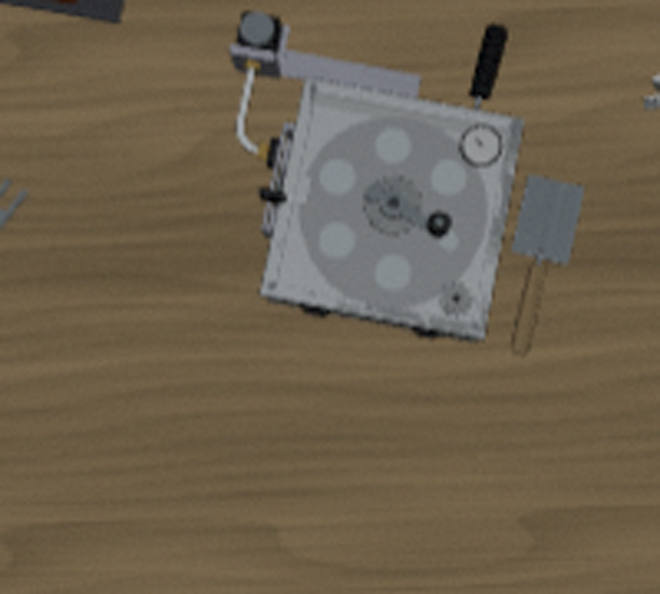

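View pics/side0c.png

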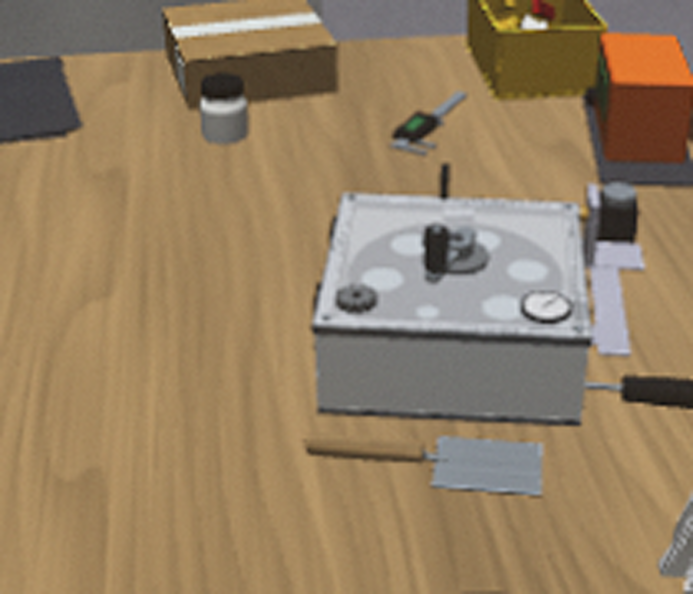

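The top view shows the knob top at about (272.7,187.6), the hub at about (259.4,181.5), and the tab at about (222.4,178.8). The gear is at the lid's lower right and the dial at its upper right. Next I'll turn these into world points.

```bash
cat > h.py <<'E'
import numpy as np,cv2
def load(n): return dict(np.load(n))
def ray(d,uv):
    K=np.array([[d['fx'],0,d['cx']],[0,d['fy'],d['cy']],[0,0,1]],float)
    p=cv2.undistortPoints(np.array([[uv]],float),K,np.array(d['D'],float))[0,0]
    R=np.array(d['R']);t=np.array(d['t']);return -R.T@t, R.T@np.array([p[0],p[1],1])
def plane(d,uv,z):
    o,v=ray(d,uv); return o+v*(z-o[2])/v[2]
def proj(d,X):
    K=np.array([[d['fx'],0,d['cx']],[0,d['fy'],d['cy']],[0,0,1]],float)
    return cv2.projectPoints(np.array(X,float).reshape(-1,1,3),cv2.Rodrigues(np.array(d['R']))[0],np.array(d['t'],float),K,np.array(d['D'],float))[0][:,0]
E
python3 - <<'E'
from h import *
T=load('top0.npz');S=load('side0.npz')
c=lambda x,y:(x/3.3-.15+140,y/3.3-.15+120)   # ~half-pixel
sc=lambda x,y:(x/3.3-.15+130,y/3.3-.15+120)
C=[plane(T,c(*p),.1)[:2] for p in[(310,82),(522,120),(484,338),(263,296)]]
ctr=np.mean(C,0);print("corners",np.round(C,3),"ctr",ctr, [np.linalg.norm(C[i]-C[i-1]) for i in range(4)])
ex=((C[0]-C[3])+(C[1]-C[2]));print("yaw",np.arctan2(ex[1],ex[0]), np.arctan2(*( -(C[0]-C[1]+C[3]-C[2])*[1,-1])))
print("hub",plane(T,c(394,203),.124),"knob",plane(T,c(438,222),.158),"tab",plane(T,c(272,194),.128))
print("side knob top",plane(S,sc(437,229),.158),"tab top",plane(S,sc(445,166),.128))
SC=[plane(S,sc(*p),.1)[:2] for p in[(343,196),(583,207),(590,338),(315,328)]];print("side corners",np.round(SC,3),np.mean(SC,0))
E
```

```text
corners [[ 0.692  0.023]
 [ 0.644 -0.198]
 [ 0.416 -0.149]
 [ 0.466  0.077]] ctr [ 0.55451185 -0.06172742] [np.float64(0.23150808821371496), np.float64(0.22673096161687684), np.float64(0.23270606625747084), np.float64(0.2309375420527535)]
yaw -0.22339844260680133 -0.21446333460897835
hub [ 0.55521554 -0.06060268  0.124     ] knob [ 0.52888493 -0.10292021  0.158     ] tab [0.5674602  0.06355262 0.128     ]
side knob top [ 0.53197281 -0.10380131  0.158     ] tab top [0.57242481 0.06940145 0.128     ]
side corners [[ 0.471  0.073]
 [ 0.702  0.018]
 [ 0.645 -0.201]
 [ 0.42  -0.154]] [ 0.55953418 -0.06628679]
```

>>> servo_tool --increments '[{"yaw": -6.3, "travel": [0, 0, 0], "hand": 0}, {"yaw": -6.4, "travel": [0, 0, 0], "hand": 0}, {"travel": [-7.6, -11.3, 0]}, {"travel": [-15.3, -22.6, 0]}, {"travel": [-25.5, -37.6, 0]}, {"travel": [-25.5, -37.6, 0]}, {"travel": [-25.5, -37.6, 0]}, {"travel": [-25.5, -37.6, 0]}, {"travel": [-25.5, -37.6, 0]}, {"travel": [-25.5, -37.6, 0]}, {"travel": [-25.5, -37.6, 0]}, {"travel": [-25.5, -37.6, 0]}, {"travel": [-25.5, -37.6, 0]}, {"travel": [-25.5, -37.6, 0]}, {"travel": [-25.5, -37.6, 0]}, {"travel": [-25.5, -37.6, 0]}, {"travel": [-25.5, -37.6, 0]}, {"travel": [-25.5, -37.6, 0]}, {"travel": [-15.3, -22.6, 0]}, {"travel": [-7.6, -11.3, 0]}]' --newtons 60

```text
schema error: expected keys hand, travel, yaw
```

>>> servo_tool --increments '[{"yaw": -6.3, "travel": [0, 0, 0], "hand": 0}, {"yaw": -6.4, "travel": [0, 0, 0], "hand": 0}, {"travel": [-7.6, -11.3, 0], "yaw": 0, "hand": 0}, {"travel": [-15.3, -22.6, 0], "yaw": 0, "hand": 0}, {"travel": [-25.5, -37.6, 0], "yaw": 0, "hand": 0}, {"travel": [-25.5, -37.6, 0], "yaw": 0, "hand": 0}, {"travel": [-25.5, -37.6, 0], "yaw": 0, "hand": 0}, {"travel": [-25.5, -37.6, 0], "yaw": 0, "hand": 0}, {"travel": [-25.5, -37.6, 0], "yaw": 0, "hand": 0}, {"travel": [-25.5, -37.6, 0], "yaw": 0, "hand": 0}, {"travel": [-25.5, -37.6, 0], "yaw": 0, "hand": 0}, {"travel": [-25.5, -37.6, 0], "yaw": 0, "hand": 0}, {"travel": [-25.5, -37.6, 0], "yaw": 0, "hand": 0}, {"travel": [-25.5, -37.6, 0], "yaw": 0, "hand": 0}, {"travel": [-25.5, -37.6, 0], "yaw": 0, "hand": 0}, {"travel": [-25.5, -37.6, 0], "yaw": 0, "hand": 0}, {"travel": [-25.5, -37.6, 0], "yaw": 0, "hand": 0}, {"travel": [-25.5, -37.6, 0], "yaw": 0, "hand": 0}, {"travel": [-15.3, -22.6, 0], "yaw": 0, "hand": 0}, {"travel": [-7.6, -11.3, 0], "yaw": 0, "hand": 0}]' --newtons 60

```text
t: 2.1
tcp_pos: [0.5307, -0.1059, 0.2311]
tool_rot: [0.112, 0.994, -0.0, 0.0]
force: [0.3, -0.0, -0.2]
finger_gap: 1.0
```

```bash
python3 - <<'E'
from station import manip
import cv2
d=manip.snapshot("side"); cv2.imwrite("pics/side1.png",cv2.resize(d["pixels"][120:280,170:340],None,fx=3.5,fy=3.5,interpolation=2))
print(manip.sense()['tcp_pos'])
E
```

```text
[ 0.53127661 -0.10656659  0.23112703]
```

View pics/side1.png

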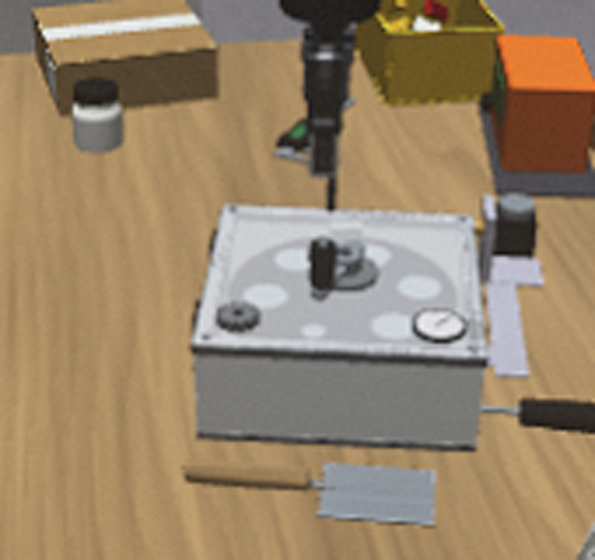

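The gripper hangs in line with the knob (both near column 321 of the crop), so I'll descend and grip.

>>> servo_tool --increments '[{"travel": [0, 2, 15], "yaw": 0, "hand": 0}, {"travel": [0, 0, 25], "yaw": 0, "hand": 0}, {"travel": [0, 0, 25], "yaw": 0, "hand": 0}, {"travel": [0, 0, 20], "yaw": 0, "hand": 0}, {"travel": [0, 0, 14], "yaw": 0, "hand": 0}, {"travel": [0, 0, 7], "yaw": 0, "hand": 0.2}, {"travel": [0, 0, 0], "yaw": 0, "hand": 0.5}, {"travel": [0, 0, 0], "yaw": 0, "hand": 0.8}, {"travel": [0, 0, 0], "yaw": 0, "hand": 1}, {"travel": [0, 0, 0], "yaw": 0, "hand": 1}, {"travel": [0, 0, 0], "yaw": 0, "hand": 1}, {"travel": [0, 0, 0], "yaw": 0, "hand": 1}]' --newtons 60

```text
t: 3.35
tcp_pos: [0.5312, -0.1028, 0.1268]
tool_rot: [0.109, 0.994, -0.002, 0.001]
force: [-3.3, -4.6, 4.8]
finger_gap: 0.237
```

```bash
python3 - <<'E'
from station import manip
import cv2,numpy as np
for n,(a,b,c,e) in dict(side=(120,280,170,340),top=(120,280,160,330)).items():
    d=manip.snapshot(n); cv2.imwrite(f"pics/{n}2.png",cv2.resize(d["pixels"][a:b,c:e],None,fx=3.5,fy=3.5,interpolation=2))
s=manip.sense();print({k:np.round(s[k],4).tolist() for k in('t','tcp_pos','force','finger_gap','q')})
E
```

```text
{'t': 3.45, 'tcp_pos': [0.5312, -0.1028, 0.1268], 'force': [-2.3503, -6.4718, 3.8746], 'finger_gap': 0.2445, 'q': [-0.3962, 0.5651, 1.7406, -0.0038, 0.8334, -1.7452]}
```

View pics/side2.png

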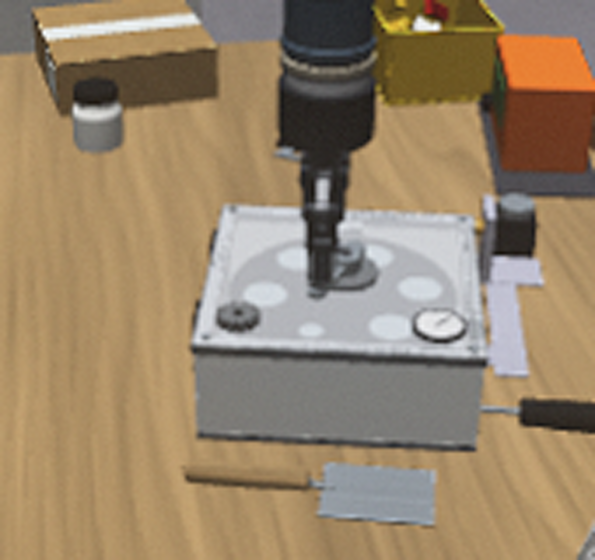

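The fingers hold the knob: the gap of 0.24 is about 21 mm. I'll work out the circle in tool axes (tool x = -box x, tool y = +box y).

```bash
python3 - <<'E'
import numpy as np
for k in range(40):
    f=np.radians(251-9*np.array([k,k+1]));print(k, 251-9*(k+1), np.round([-52*(np.cos(f[1])-np.cos(f[0])),52*(np.sin(f[1])-np.sin(f[0]))],1).tolist(), end='; ')
E
```

```text
0 242 [7.5, 3.3]; 1 233 [6.9, 4.4]; 2 224 [6.1, 5.4]; 3 215 [5.2, 6.3]; 4 206 [4.1, 7.0]; 5 197 [3.0, 7.6]; 6 188 [1.8, 8.0]; 7 179 [0.5, 8.1]; 8 170 [-0.8, 8.1]; 9 161 [-2.0, 7.9]; 10 152 [-3.3, 7.5]; 11 143 [-4.4, 6.9]; 12 134 [-5.4, 6.1]; 13 125 [-6.3, 5.2]; 14 116 [-7.0, 4.1]; 15 107 [-7.6, 3.0]; 16 98 [-8.0, 1.8]; 17 89 [-8.1, 0.5]; 18 80 [-8.1, -0.8]; 19 71 [-7.9, -2.0]; 20 62 [-7.5, -3.3]; 21 53 [-6.9, -4.4]; 22 44 [-6.1, -5.4]; 23 35 [-5.2, -6.3]; 24 26 [-4.1, -7.0]; 25 17 [-3.0, -7.6]; 26 8 [-1.8, -8.0]; 27 -1 [-0.5, -8.1]; 28 -10 [0.8, -8.1]; 29 -19 [2.0, -7.9]; 30 -28 [3.3, -7.5]; 31 -37 [4.4, -6.9]; 32 -46 [5.4, -6.1]; 33 -55 [6.3, -5.2]; 34 -64 [7.0, -4.1]; 35 -73 [7.6, -3.0]; 36 -82 [8.0, -1.8]; 37 -91 [8.1, -0.5]; 38 -100 [8.1, 0.8]; 39 -109 [7.9, 2.0];
```

>>> servo_tool --increments '[{"travel": [7.5, 3.3, 0], "yaw": 0, "hand": 1}, {"travel": [6.9, 4.4, 0], "yaw": 0, "hand": 1}, {"travel": [6.1, 5.4, 0], "yaw": 0, "hand": 1}, {"travel": [5.2, 6.3, 0], "yaw": 0, "hand": 1}, {"travel": [4.1, 7.0, 0], "yaw": 0, "hand": 1}]'

```text
t: 3.95
tcp_pos: [0.5096, -0.071, 0.1268]
tool_rot: [0.11, 0.994, -0.002, 0.003]
force: [1.8, -6.0, -0.2]
finger_gap: 0.237
```

>>> servo_tool --increments '[{"travel": [3.0, 7.6, 0], "yaw": 0, "hand": 1}, {"travel": [1.8, 8.0, 0], "yaw": 0, "hand": 1}, {"travel": [0.5, 8.1, 0], "yaw": 0, "hand": 1}, {"travel": [-0.8, 8.1, 0], "yaw": 0, "hand": 1}, {"travel": [-2.0, 7.9, 0], "yaw": 0, "hand": 1}, {"travel": [-3.3, 7.5, 0], "yaw": 0, "hand": 1}, {"travel": [-4.4, 6.9, 0], "yaw": 0, "hand": 1}, {"travel": [-5.4, 6.1, 0], "yaw": 0, "hand": 1}]'

```text
t: 4.75
tcp_pos: [0.5335, -0.015, 0.1268]
tool_rot: [0.109, 0.994, -0.003, 0.003]
force: [-0.2, -12.3, 2.1]
finger_gap: 0.236
```

```bash
python3 - <<'E'
from station import manip
import cv2,numpy as np
s=manip.sense();print({k:np.round(s[k],4).tolist() for k in('t','tcp_pos','force','finger_gap','q')})
E
```

```text
{'t': 4.75, 'tcp_pos': [0.5335, -0.015, 0.1268], 'force': [-0.1593, -12.3352, 2.0788], 'finger_gap': 0.2364, 'q': [-0.2348, 0.5568, 1.7613, -0.0069, 0.8174, -1.5833]}
```

```bash
cat >fit.py <<'E'
import numpy as np
from scipy.optimize import least_squares
def fit(P,R=None):
    P=np.array(P)
    if R: f=lambda c:np.hypot(P[:,0]-c[0],P[:,1]-c[1])-R; r=least_squares(f,[.556,-.062])
    else: f=lambda c:np.hypot(P[:,0]-c[0],P[:,1]-c[1])-c[2]; r=least_squares(f,[.556,-.062,.052])
    return r.x, r.fun
E
python3 - <<'E'
from fit import *
P=[(.5312,-.1028),(.5096,-.071),(.5335,-.015)]
for R in(None,.052):
    c,e=fit(P,R);print(c,e,[np.degrees(np.arctan2(p[1]-c[1],p[0]-c[0]))+12.8 for p in P])
E
```

```text
[ 0.56053523 -0.05963834  0.05218702] [2.32345393e-12 4.64975281e-14 5.38295103e-12] [np.float64(-111.40235176607457), np.float64(-154.6254032548653), np.float64(134.001209129883)]
[ 0.56028243 -0.05962208] [ 5.88218288e-05 -5.61270379e-05  4.25615893e-05] [np.float64(-111.16218211038208), np.float64(-154.54718957138655), np.float64(133.772427893474)]
```

>>> servo_tool --increments '[{"travel": [-6.9, 4.5, 0], "yaw": 0, "hand": 1}, {"travel": [-7.6, 3.5, 0], "yaw": 0, "hand": 1}, {"travel": [-7.6, 3.0, 0], "yaw": 0, "hand": 1}, {"travel": [-8.0, 1.8, 0], "yaw": 0, "hand": 1}, {"travel": [-8.1, 0.5, 0], "yaw": 0, "hand": 1}, {"travel": [-8.1, -0.8, 0], "yaw": 0, "hand": 1}, {"travel": [-7.9, -2.0, 0], "yaw": 0, "hand": 1}, {"travel": [-7.5, -3.3, 0], "yaw": 0, "hand": 1}]'

```text
t: 5.55
tcp_pos: [0.5911, -0.0179, 0.1267]
tool_rot: [0.11, 0.994, 0.0, -0.002]
force: [-5.7, 0.3, 7.5]
finger_gap: 0.241
```

```bash
cat > an.py <<'E'
from station import manip
import numpy as np,sys
c=np.array([.5603,-.0596]);s=manip.sense()
p=s['tcp_pos'][:2];d=np.array(p)-c;r=np.linalg.norm(d);u=d/r;tg=np.array([u[1],-u[0]]);F=np.array(s['force'])
print('t',round(s['t'],2),'pos',np.round(s['tcp_pos'],4),'r',round(r*1e3,1),'phi_box',round(np.degrees(np.arctan2(d[1],d[0]))+12.8,1),'Ftan',round(F[:2]@tg,1),'Frad',round(F[:2]@u,1),'Fz',round(F[2],1),'gap',round(s['finger_gap'],3))
E
python3 an.py
```

```text
t 5.55 pos [ 0.5911 -0.0179  0.1267] r 51.9 phi_box 66.4 Ftan -4.7 Frad -3.2 Fz 7.5 gap 0.241
```

>>> servo_tool --increments '[{"travel": [-6.9, -4.4, 0], "yaw": 0, "hand": 1}, {"travel": [-6.1, -5.4, 0], "yaw": 0, "hand": 1}, {"travel": [-5.2, -6.3, 0], "yaw": 0, "hand": 1}, {"travel": [-4.1, -7.0, 0], "yaw": 0, "hand": 1}, {"travel": [-3.0, -7.6, 0], "yaw": 0, "hand": 1}, {"travel": [-1.8, -8.0, 0], "yaw": 0, "hand": 1}, {"travel": [-0.5, -8.1, 0], "yaw": 0, "hand": 1}, {"travel": [0.8, -8.1, 0], "yaw": 0, "hand": 1}]'

```text
t: 6.35
tcp_pos: [0.6097, -0.0762, 0.1269]
tool_rot: [0.11, 0.994, 0.002, 0.003]
force: [3.5, 5.2, 2.2]
finger_gap: 0.237
```

```bash
python3 an.py
```

```text
t 6.35 pos [ 0.6097 -0.0762  0.1269] r 52.1 phi_box -5.7 Ftan -6.1 Frad 1.7 Fz 2.2 gap 0.237
```

>>> servo_tool --increments '[{"travel": [2.0, -7.9, 0], "yaw": 0, "hand": 1}, {"travel": [3.3, -7.5, 0], "yaw": 0, "hand": 1}, {"travel": [4.4, -6.9, 0], "yaw": 0, "hand": 1}, {"travel": [5.4, -6.1, 0], "yaw": 0, "hand": 1}, {"travel": [6.3, -5.2, 0], "yaw": 0, "hand": 1}, {"travel": [7.0, -4.1, 0], "yaw": 0, "hand": 1}, {"travel": [7.6, -3.0, 0], "yaw": 0, "hand": 1}, {"travel": [8.0, -1.8, 0], "yaw": 0, "hand": 1}]'

```text
t: 7.15
tcp_pos: [0.5588, -0.1118, 0.1268]
tool_rot: [0.11, 0.994, -0.001, 0.005]
force: [7.0, -2.9, -0.4]
finger_gap: 0.24
```

```bash
python3 an.py
```

```text
t 7.15 pos [ 0.5588 -0.1118  0.1268] r 52.2 phi_box -78.8 Ftan -7.1 Frad 2.7 Fz -0.4 gap 0.24
```

>>> servo_tool --increments '[{"travel": [8.1, -0.5, 0], "yaw": 0, "hand": 1}, {"travel": [8.1, 0.8, 0], "yaw": 0, "hand": 1}, {"travel": [7.9, 2.0, 0], "yaw": 0, "hand": 1}, {"travel": [7.5, 3.3, 0], "yaw": 0, "hand": 1}, {"travel": [6.9, 4.4, 0], "yaw": 0, "hand": 1}, {"travel": [6.1, 5.4, 0], "yaw": 0, "hand": 1}, {"travel": [5.2, 6.3, 0], "yaw": 0, "hand": 1}, {"travel": [4.1, 7.0, 0], "yaw": 0, "hand": 1}]'

```text
t: 7.95
tcp_pos: [0.5098, -0.0722, 0.1268]
tool_rot: [0.109, 0.994, -0.002, 0.002]
force: [0.7, -6.2, 4.6]
finger_gap: 0.244
```

```bash
python3 an.py
```

```text
t 7.95 pos [ 0.5098 -0.0722  0.1268] r 52.0 phi_box -153.2 Ftan -6.2 Frad 0.8 Fz 4.6 gap 0.244
```

>>> servo_tool --increments '[{"travel": [3.0, 7.6, 0], "yaw": 0, "hand": 1}, {"travel": [1.8, 8.0, 0], "yaw": 0, "hand": 1}, {"travel": [0.5, 8.1, 0], "yaw": 0, "hand": 1}, {"travel": [-0.8, 8.1, 0], "yaw": 0, "hand": 1}, {"travel": [-2.0, 7.9, 0], "yaw": 0, "hand": 1}, {"travel": [-3.3, 7.5, 0], "yaw": 0, "hand": 1}, {"travel": [-4.4, 6.9, 0], "yaw": 0, "hand": 1}]'

```text
t: 8.65
tcp_pos: [0.5266, -0.0201, 0.1267]
tool_rot: [0.109, 0.994, -0.002, 0.002]
force: [-1.4, -9.0, 5.3]
finger_gap: 0.238
```

```bash
python3 an.py
```

```text
t 8.65 pos [ 0.5266 -0.0201  0.1267] r 51.9 phi_box 143.3 Ftan -6.9 Frad -6.0 Fz 5.3 gap 0.238
```

>>> servo_tool --increments '[{"travel": [-5.9, 5.4, 0], "yaw": 0, "hand": 1}, {"travel": [-6.6, 4.8, 0], "yaw": 0, "hand": 1}, {"travel": [-7.0, 4.1, 0], "yaw": 0, "hand": 1}, {"travel": [-7.6, 3.0, 0], "yaw": 0, "hand": 1}, {"travel": [-8.0, 1.8, 0], "yaw": 0, "hand": 1}, {"travel": [-8.1, 0.5, 0], "yaw": 0, "hand": 1}, {"travel": [-8.1, -0.8, 0], "yaw": 0, "hand": 1}]'

```text
t: 9.35
tcp_pos: [0.5767, -0.0105, 0.1267]
tool_rot: [0.11, 0.994, 0.0, -0.003]
force: [-6.6, 1.0, 12.5]
finger_gap: 0.24
```

```bash
python3 an.py
```

```text
t 9.35 pos [ 0.5767 -0.0105  0.1267] r 51.8 phi_box 84.3 Ftan -6.6 Frad -1.1 Fz 12.5 gap 0.24
```

>>> servo_tool --increments '[{"travel": [-7.9, -2.0, -0.5], "yaw": 0, "hand": 1}, {"travel": [-7.5, -3.3, -0.5], "yaw": 0, "hand": 1}, {"travel": [-6.9, -4.4, -0.5], "yaw": 0, "hand": 1}, {"travel": [-6.1, -5.4, 0], "yaw": 0, "hand": 1}, {"travel": [-5.2, -6.3, 0], "yaw": 0, "hand": 1}, {"travel": [-4.1, -7.0, 0], "yaw": 0, "hand": 1}, {"travel": [-3.0, -7.6, 0], "yaw": 0, "hand": 1}]'

```text
t: 10.05
tcp_pos: [0.6118, -0.0534, 0.1269]
tool_rot: [0.11, 0.994, 0.002, 0.0]
force: [1.7, 6.8, 0.3]
finger_gap: 0.246
```

```bash
python3 an.py
```

```text
t 10.05 pos [ 0.6118 -0.0534  0.1269] r 51.9 phi_box 19.7 Ftan -6.5 Frad 2.5 Fz 0.3 gap 0.246
```

Still dragging, at about 589° in total.

>>> servo_tool --increments '[{"travel": [-1.8, -8.0, 0], "yaw": 0, "hand": 1}, {"travel": [-0.5, -8.1, 0], "yaw": 0, "hand": 1}, {"travel": [0.8, -8.1, 0], "yaw": 0, "hand": 1}, {"travel": [2.0, -7.9, 0], "yaw": 0, "hand": 1}, {"travel": [3.3, -7.5, 0], "yaw": 0, "hand": 1}, {"travel": [4.4, -6.9, 0], "yaw": 0, "hand": 1}, {"travel": [5.4, -6.1, 0], "yaw": 0, "hand": 1}]'

```text
t: 10.75
tcp_pos: [0.5883, -0.1037, 0.1269]
tool_rot: [0.11, 0.994, 0.001, 0.002]
force: [5.4, 3.1, -2.6]
finger_gap: 0.232
```

```bash
python3 an.py
```

```text
t 10.75 pos [ 0.5883 -0.1037  0.1269] r 52.2 phi_box -44.8 Ftan -6.2 Frad 0.3 Fz -2.6 gap 0.232
```

>>> servo_tool --increments '[{"travel": [6.3, -5.2, 0], "yaw": 0, "hand": 1}, {"travel": [7.0, -4.1, 0], "yaw": 0, "hand": 1}, {"travel": [7.6, -3.0, 0], "yaw": 0, "hand": 1}, {"travel": [8.0, -1.8, 0], "yaw": 0, "hand": 1}, {"travel": [8.1, -0.5, 0], "yaw": 0, "hand": 1}, {"travel": [8.1, 0.8, 0], "yaw": 0, "hand": 1}, {"travel": [7.9, 2.0, 0], "yaw": 0, "hand": 1}]'

```text
t: 11.45
tcp_pos: [0.5338, -0.1046, 0.1269]
tool_rot: [0.11, 0.994, -0.001, 0.002]
force: [6.8, -0.4, -5.2]
finger_gap: 0.233
```

```bash
python3 an.py
```

```text
t 11.45 pos [ 0.5338 -0.1046  0.1269] r 52.3 phi_box -107.7 Ftan -6.0 Frad -3.1 Fz -5.2 gap 0.233
```

>>> servo_tool --increments '[{"travel": [7.5, 3.3, 0], "yaw": 0, "hand": 1}, {"travel": [6.9, 4.4, 0], "yaw": 0, "hand": 1}, {"travel": [6.1, 5.4, 0], "yaw": 0, "hand": 1}, {"travel": [5.2, 6.3, 0], "yaw": 0, "hand": 1}, {"travel": [4.1, 7.0, 0], "yaw": 0, "hand": 1}, {"travel": [3.0, 7.6, 0], "yaw": 0, "hand": 1}, {"travel": [1.8, 8.0, 0], "yaw": 0, "hand": 1}]'

```text
t: 12.15
tcp_pos: [0.5083, -0.0571, 0.1269]
tool_rot: [0.109, 0.994, -0.002, 0.001]
force: [3.2, -7.1, -4.6]
finger_gap: 0.24
```

```bash
python3 an.py
```

```text
t 12.15 pos [ 0.5083 -0.0571  0.1269] r 52.0 phi_box 190.1 Ftan -7.0 Frad -3.6 Fz -4.6 gap 0.24
```

>>> servo_tool --increments '[{"travel": [0.5, 8.1, 0], "yaw": 0, "hand": 1}, {"travel": [-0.8, 8.1, 0], "yaw": 0, "hand": 1}, {"travel": [-2.0, 7.9, 0], "yaw": 0, "hand": 1}, {"travel": [-3.3, 7.5, 0], "yaw": 0, "hand": 1}, {"travel": [-4.4, 6.9, 0], "yaw": 0, "hand": 1}, {"travel": [-5.9, 5.6, 0], "yaw": 0, "hand": 1}, {"travel": [-6.5, 4.9, 0], "yaw": 0, "hand": 1}]'

```text
t: 12.85
tcp_pos: [0.5401, -0.0118, 0.1268]
tool_rot: [0.11, 0.994, -0.0, -0.001]
force: [-0.0, -2.8, -0.9]
finger_gap: 0.238
```

```bash
python3 an.py
```

```text
t 12.85 pos [ 0.5401 -0.0118  0.1268] r 51.9 phi_box 125.8 Ftan -1.1 Frad -2.6 Fz -0.9 gap 0.238
```

The tangential force fell from 7 to 1.1 N, and the knob has caught up with its command. I'll confirm with 27° more, which keeps the worst-case overrun under about 95°.

>>> servo_tool --increments '[{"travel": [-7.0, 4.1, 0], "yaw": 0, "hand": 1}, {"travel": [-7.6, 3.0, 0], "yaw": 0, "hand": 1}, {"travel": [-8.0, 1.8, 0], "yaw": 0, "hand": 1}]'

```text
t: 13.15
tcp_pos: [0.5643, -0.0079, 0.1268]
tool_rot: [0.11, 0.994, 0.0, -0.001]
force: [-1.0, -1.5, 0.9]
finger_gap: 0.241
```

```bash
python3 an.py
```

```text
t 13.15 pos [ 0.5643 -0.0079  0.1268] r 51.8 phi_box 98.3 Ftan -0.9 Frad -1.5 Fz 0.9 gap 0.241
```

The tail is free: tangential force is 0.9 N and the knob follows its command without lag. I'll open partway, to stay clear of the tab, and lift.

>>> servo_tool --increments '[{"travel": [0, 0, 0], "yaw": 0, "hand": 0.8}, {"travel": [0, 0, 0], "yaw": 0, "hand": 0.6}, {"travel": [0, 0, 0], "yaw": 0, "hand": 0.5}, {"travel": [0, 0, 0], "yaw": 0, "hand": 0.5}, {"travel": [0, 0, -8], "yaw": 0, "hand": 0.5}, {"travel": [0, 0, -18], "yaw": 0, "hand": 0.5}, {"travel": [0, 0, -22], "yaw": 0, "hand": 0.5}, {"travel": [0, 0, -15], "yaw": 0, "hand": 0.5}, {"travel": [0, 0, -7], "yaw": 0, "hand": 0.5}, {"travel": [0, 0, 0], "yaw": 0, "hand": 0.5}]'

```text
t: 14.15
tcp_pos: [0.5649, -0.0086, 0.1982]
tool_rot: [0.11, 0.994, -0.0, 0.001]
force: [-1.0, 0.2, -0.6]
finger_gap: 0.497
```

```bash
python3 - <<'E'
from station import manip
import cv2,numpy as np
for n,(a,b,c,e) in dict(side=(120,280,170,340),top=(120,280,160,330)).items():
    d=manip.snapshot(n); cv2.imwrite(f"pics/{n}3.png",cv2.resize(d["pixels"][a:b,c:e],None,fx=3.5,fy=3.5,interpolation=2))
s=manip.sense();print({k:np.round(s[k],4).tolist() for k in('t','tcp_pos','force','finger_gap','q')})
E
```

```text
{'t': 14.25, 'tcp_pos': [0.5639, -0.0084, 0.1965], 'force': [-0.0688, -0.3229, 0.2674], 'finger_gap': 0.5006, 'q': [-0.213, 0.4896, 1.6235, 0.0001, 1.0292, -1.5636]}
```

View pics/side3.png

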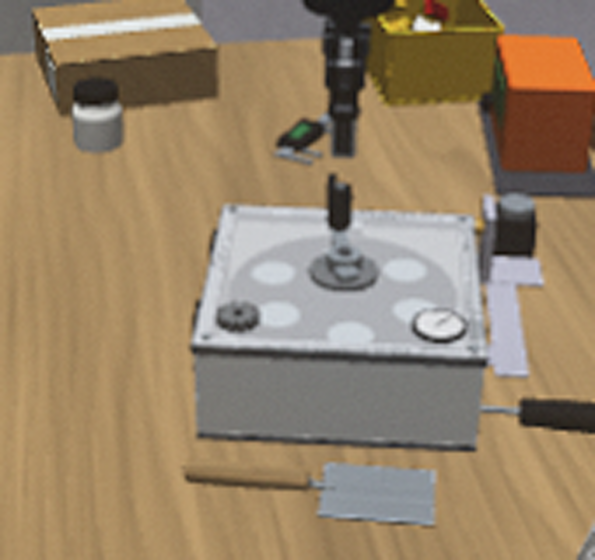

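View pics/top3.png

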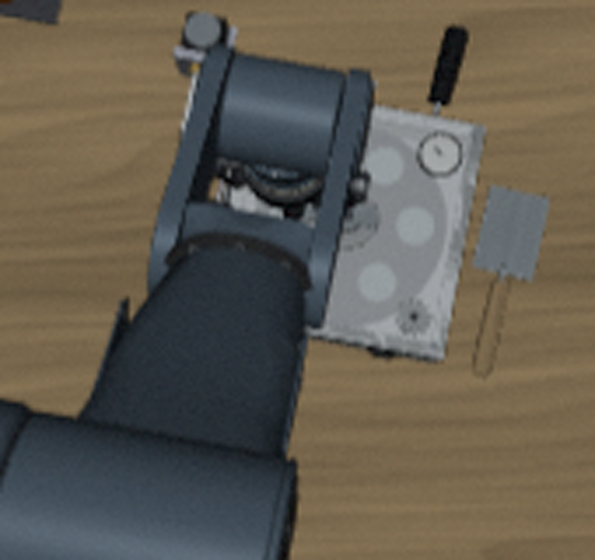

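The crank stayed put, with the knob at the box's +y side (crop px 339,200 in the side view), and nothing else has moved. Next I'll go to the -x side of the tab with shut fingers.

>>> servo_tool --increments '[{"travel": [4, 7, 0], "yaw": 0, "hand": 1}, {"travel": [8, 14, 0], "yaw": 0, "hand": 1}, {"travel": [10, 17, 0], "yaw": 0, "hand": 1}, {"travel": [10, 17, 0], "yaw": 0, "hand": 1}, {"travel": [7, 12, 0], "yaw": 0, "hand": 1}, {"travel": [3, 6, 0], "yaw": 0, "hand": 1}, {"travel": [0, 0, 10], "yaw": 0, "hand": 1}, {"travel": [0, 0, 15], "yaw": 0, "hand": 1}, {"travel": [0, 0, 10], "yaw": 0, "hand": 1}, {"travel": [0, 0, 0], "yaw": 0, "hand": 1}]'

```text
t: 15.25
tcp_pos: [0.5382, 0.0715, 0.1598]
tool_rot: [0.11, 0.994, -0.0, -0.002]
force: [-0.9, 0.3, -0.2]
finger_gap: 0.001
```

```bash
python3 - <<'E'
from station import manip
import cv2,numpy as np
for n,(a,b,c,e) in dict(side=(120,280,170,340),top=(120,280,160,330)).items():
    d=manip.snapshot(n); cv2.imwrite(f"pics/{n}4.png",cv2.resize(d["pixels"][a:b,c:e],None,fx=3.5,fy=3.5,interpolation=2))
s=manip.sense();print({k:np.round(s[k],4).tolist() for k in('t','tcp_pos','force','finger_gap','q')})
E
```

```text
{'t': 15.35, 'tcp_pos': [0.5394, 0.0715, 0.1614], 'force': [0.405, 0.1784, -0.2305], 'finger_gap': 0.0028, 'q': [-0.0736, 0.5155, 1.7045, -0.0001, 0.9223, -1.4235]}
```

View pics/side4.png

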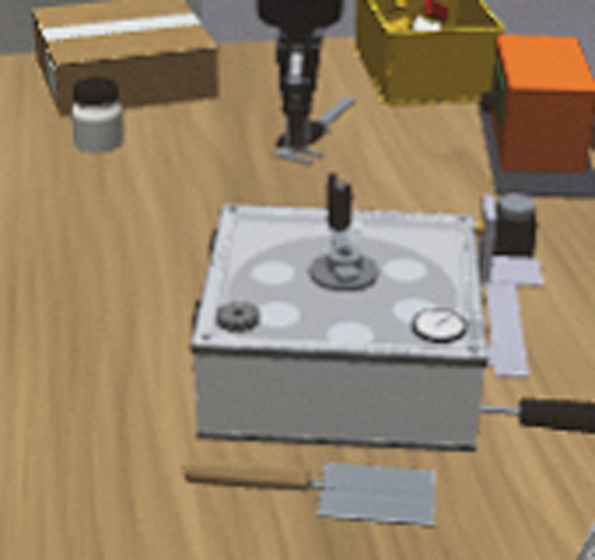

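View pics/top4.png

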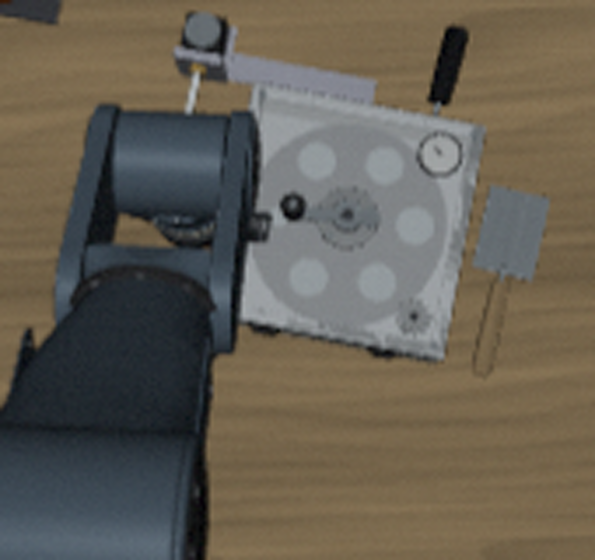

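The side view shows the shut fingertips at crop col ~297, about 15 mm clear of the tab (col ~331, behind the knob). I'll go down the rest of the way.

>>> servo_tool --increments '[{"travel": [0, 0, 12], "yaw": 0, "hand": 1}, {"travel": [0, 0, 18], "yaw": 0, "hand": 1}, {"travel": [0, 0, 13], "yaw": 0, "hand": 1}, {"travel": [0, 0, 5], "yaw": 0, "hand": 1}, {"travel": [0, 0, 0], "yaw": 0, "hand": 1}, {"travel": [-5, 0, 0], "yaw": 0, "hand": 1}, {"travel": [-5, 0, 0], "yaw": 0, "hand": 1}]'

```text
t: 16.05
tcp_pos: [0.5501, 0.0697, 0.1145]
tool_rot: [0.11, 0.994, 0.0, 0.001]
force: [-0.3, -0.4, 0.8]
finger_gap: 0.002
```

```bash
python3 - <<'E'
from station import manip
import cv2,numpy as np
for n,(a,b,c,e) in dict(side=(120,280,170,340)).items():
    d=manip.snapshot(n); cv2.imwrite(f"pics/{n}5.png",cv2.resize(d["pixels"][a:b,c:e],None,fx=3.5,fy=3.5,interpolation=2))
s=manip.sense();print({k:np.round(s[k],4).tolist() for k in('t','tcp_pos','force','finger_gap')})
E
```

```text
{'t': 16.1, 'tcp_pos': [0.5515, 0.0694, 0.1147], 'force': [1.8001, 0.7323, 1.3721], 'finger_gap': 0.0003}
```

View pics/side5.png

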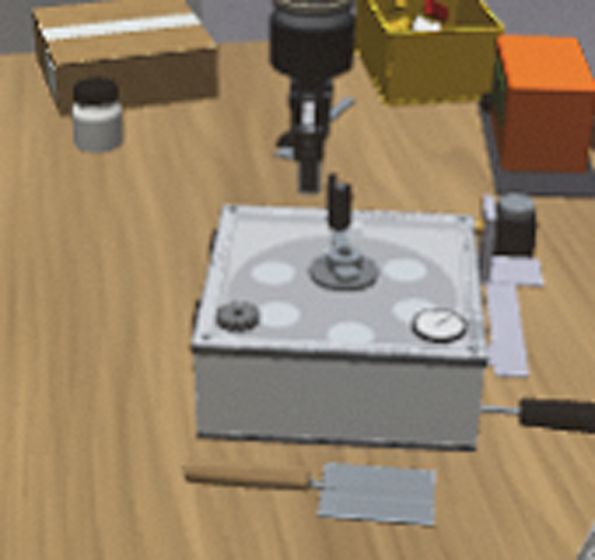

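>>> servo_tool --increments '[{"travel": [-5, 0, 0], "yaw": 0, "hand": 1}, {"travel": [-5, 0, 0], "yaw": 0, "hand": 1}, {"travel": [-5, 0, 0], "yaw": 0, "hand": 1}, {"travel": [-4, 0, 0], "yaw": 0, "hand": 1}]'

```text
t: 16.5
tcp_pos: [0.5673, 0.0656, 0.1138]
tool_rot: [0.11, 0.994, -0.0, -0.001]
force: [-2.6, -0.1, 2.1]
finger_gap: -0.002
```

```bash
python3 - <<'E'
from station import manip
import cv2,numpy as np
for n,(a,b,c,e) in dict(side=(120,280,170,340)).items():
    d=manip.snapshot(n); cv2.imwrite(f"pics/{n}6.png",cv2.resize(d["pixels"][a:b,c:e],None,fx=3.5,fy=3.5,interpolation=2))
s=manip.sense();print({k:np.round(s[k],4).tolist() for k in('t','tcp_pos','force','finger_gap')})
E
```

```text
{'t': 16.55, 'tcp_pos': [0.5683, 0.0654, 0.1138], 'force': [-1.3042, 0.1914, 1.8952], 'finger_gap': -0.0011}
```

View pics/side6.png

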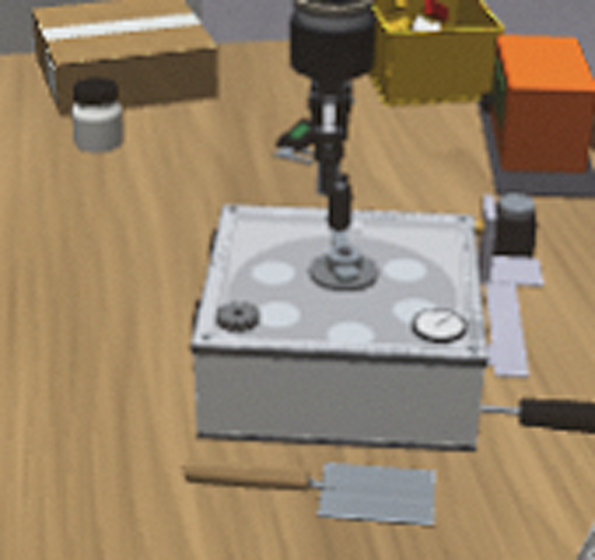

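Contact made: -2.6 N along x, which matches the shutter friction. I'll keep pushing.

>>> servo_tool --increments '[{"travel": [-4, 0, 0], "yaw": 0, "hand": 1}, {"travel": [-4, 0, 0], "yaw": 0, "hand": 1}, {"travel": [-4, 0, 0], "yaw": 0, "hand": 1}, {"travel": [-4, 0, 0], "yaw": 0, "hand": 1}]'

```text
t: 16.95
tcp_pos: [0.5833, 0.062, 0.1137]
tool_rot: [0.11, 0.994, -0.0, -0.0]
force: [-3.5, -0.0, 0.8]
finger_gap: -0.003
```

>>> servo_tool --increments '[{"travel": [-3, 0, 0], "yaw": 0, "hand": 1}, {"travel": [-3, 0, 0], "yaw": 0, "hand": 1}]'

```text
t: 17.15
tcp_pos: [0.5892, 0.0607, 0.1137]
tool_rot: [0.11, 0.994, -0.0, -0.0]
force: [-2.9, -0.3, 0.1]
finger_gap: -0.001
```

>>> servo_tool --increments '[{"travel": [-3, 0, 0], "yaw": 0, "hand": 1}, {"travel": [-3, 0, 0], "yaw": 0, "hand": 1}]'

```text
t: 17.35
tcp_pos: [0.5948, 0.0594, 0.1137]
tool_rot: [0.11, 0.994, -0.0, -0.0]
force: [-7.0, 0.7, 3.2]
finger_gap: 0.002
```

>>> servo_tool --increments '[{"travel": [-2, 0, 0], "yaw": 0, "hand": 1}, {"travel": [-2, 0, 0], "yaw": 0, "hand": 1}]'

```text
t: 17.55
tcp_pos: [0.5949, 0.0594, 0.1137]
tool_rot: [0.11, 0.994, 0.0, -0.005]
force: [-12.1, 0.7, 9.4]
finger_gap: 0.002
```

It's at the stop: the position is fixed at 0.5949 while the force climbs. I'll press a little more to seat it, then back away, rise and retreat.

>>> servo_tool --increments '[{"travel": [-2, 0, 0], "yaw": 0, "hand": 1}, {"travel": [0, 0, 0], "yaw": 0, "hand": 1}]'

```text
t: 17.75
tcp_pos: [0.5949, 0.0594, 0.1137]
tool_rot: [0.11, 0.994, 0.0, -0.007]
force: [-13.2, 1.5, 9.4]
finger_gap: -0.003
```

>>> servo_tool --increments '[{"travel": [5, 0, 0], "yaw": 0, "hand": 1}, {"travel": [7, 0, 0], "yaw": 0, "hand": 1}, {"travel": [7, 0, 0], "yaw": 0, "hand": 1}, {"travel": [3, 0, -8], "yaw": 0, "hand": 1}, {"travel": [0, 0, -20], "yaw": 0, "hand": 1}, {"travel": [0, 0, -30], "yaw": 0, "hand": 1}, {"travel": [0, 0, -30], "yaw": 0, "hand": 1}, {"travel": [0, 10, -15], "yaw": 0, "hand": 1}, {"travel": [0, 25, 0], "yaw": 0, "hand": 1}, {"travel": [0, 40, 0], "yaw": 0, "hand": 1}, {"travel": [0, 40, 0], "yaw": 0, "hand": 1}, {"travel": [0, 40, 0], "yaw": 0, "hand": 1}, {"travel": [0, 40, 0], "yaw": 0, "hand": 1}, {"travel": [0, 25, 0], "yaw": 0, "hand": 1}, {"travel": [0, 10, 0], "yaw": 0, "hand": 1}, {"travel": [0, 0, 0], "yaw": 0, "hand": 1}]'

```text
t: 19.35
tcp_pos: [0.6297, 0.2885, 0.217]
tool_rot: [0.109, 0.994, 0.0, 0.0]
force: [0.0, -0.6, 0.3]
finger_gap: 0.001
```

```bash
python3 - <<'E'
from station import manip
import cv2,numpy as np
for n,(a,b,c,e) in dict(side=(120,280,170,340),top=(120,280,160,330)).items():
    d=manip.snapshot(n); cv2.imwrite(f"pics/{n}7.png",cv2.resize(d["pixels"][a:b,c:e],None,fx=3.5,fy=3.5,interpolation=2))
    if n=='top': cv2.imwrite("pics/top7f.png",d["pixels"])
s=manip.sense();print({k:np.round(s[k],4).tolist() for k in('t','tcp_pos','force','finger_gap')})
E
```

```text
{'t': 19.45, 'tcp_pos': [0.6294, 0.2863, 0.2169], 'force': [-0.7621, 0.128, -0.0905], 'finger_gap': 0.002}
```

View pics/top7.png

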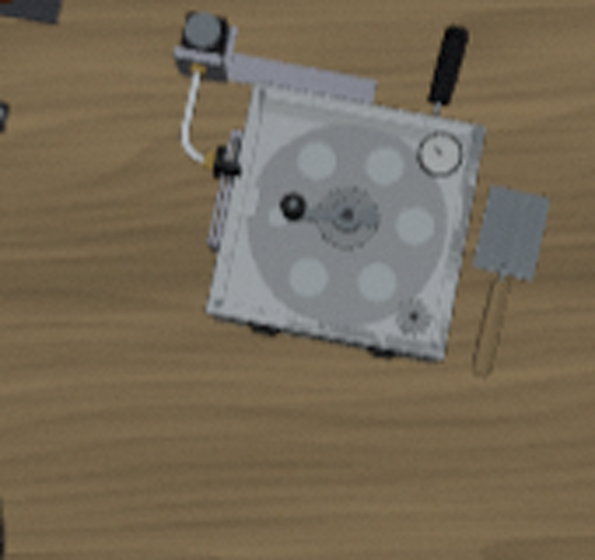

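View pics/side7.png

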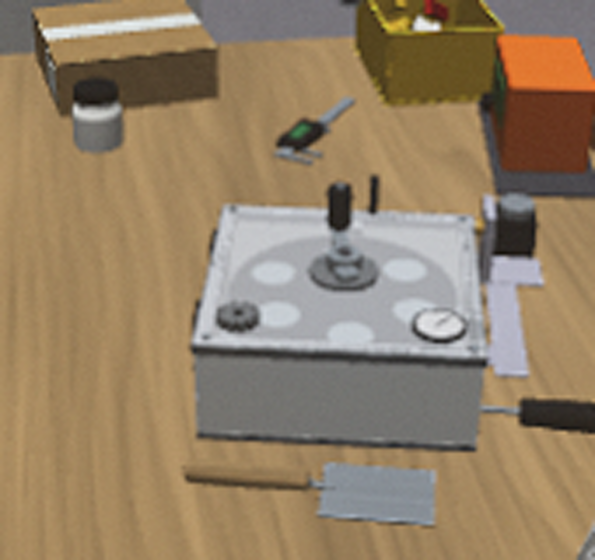

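The tab moved from px (222.4,178.8) to (224.7,166.1) in the top view, about 38–40 mm. The crank and all the loose things are where they should be, so I'll hand in.

```bash
python3 -c "
from station import manip
print(manip.sign_off())"
```

```text
the job is handed in; nothing more can be done
None
```

The filament is wound back and the shutter is fully home. I handed the job in at about 19.5 s, with the arm clear of everything.

- **Cranking:** I gripped the knob and cranked it clockwise for about 2.4 turns. The tangential force held at about 5–7 N, then dropped to about 1 N. I turned 27° more to confirm the drop, which puts the overrun at 95° at most, and let go. The knob was still in place in the last pictures.
- **Shutter:** I then pushed the tab with shut fingers against about 3 N until it stopped moving and the force rose to 13 N. The top view shows it moved about 38–40 mm.
- **Other things:** Nothing else within the last pictures, which were crops around the box and to its left, had visibly moved. The tree and spare spool lie outside those crops, and the arm never went near them.

**Disagreements:**
- The measured drag was below the stated 9–14 N, but its drop was clear.
- The hub position from the pictures was about 4 mm off the one fitted from the knob's path, so I used the fitted one.

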